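# Reset and lock the press plate of a multi-tube shaker

### The job

The tubes in the multi-tube shaker are loose under its press plate: slacken the black lock ring by its bar, wind the red knob clockwise until the plate bears snugly on the tube caps without crushing them, then swing the bar back clockwise to lock the ring again, firm but not forced. Let go and leave the other things on the bench and on the shaker where they are.

Things in the scene. Friction and masses are not known exactly. Their poses are not given: they have to be found in the camera images.
- shaker: Multi-tube shaker, white and blue, bolted down. Origin: on the bench under the vertical screw axis; z up. Housing x -150 to +100, y -130 to +130, 66 mm high. On it a platform with two 12 mm columns at y = +-88 mm carrying a blue yoke (46 mm in x, 204 in y, top 175 mm above the bench). Above it stand only the column nuts (7 mm high, at y = +-88), and on the axis a 55 mm boss, lock ring and knob.
- ring_grip (a point): Centre of the black knurled lock ring, on the screw axis, half-way up it (199 mm above the bench). Upright cylinder, 56 mm across, 16 mm high (191 to 207 mm), on the steel boss (175 to 190 mm), with a tommy bar sticking out level; yellow mark opposite the bar. It turns about the vertical axis and keeps its height.
- lock_ring: The ring's body, x along the bar; origin on the bench under the axis. Seen from above, anticlockwise loosens. It starts tight, bar some 25 deg clockwise of the shaker's x; slack within 30 deg, it then swings freely (0.05 N m) to 75 deg anticlockwise of x. Where it bites varies by 10 deg; then torque rises steeply; it stays as left. Firm: 0.7 to 1.3 N m (13 to 23 N at bar_mid); 1.8 N m spoils it.
- bar_mid (a point): Point on the ring's tommy bar: a level steel bar, 10 mm round, from the ring's edge (28 mm from the axis) to a 14 mm black ball end 76 mm from the axis, at 199 mm above the bench. This point is on the bar's centre line, 55 mm from the axis; room below the bar down to the yoke (175 mm). Pushed sideways, the bar turns the ring.
- knob_grip (a point): Centre of the red knob, on the screw axis, half-way up it (231 mm above the bench). A plain upright cylinder, 34 mm across, 20 mm high (221 to 241 mm above the bench), on an 18 mm neck; its underside is 14 mm above the wider lock ring. White mark. It keeps its height as it turns.
- adjuster: Red knob and its fast screw; origin on the bench. Ring tight: locked. Ring slack: clockwise from above lowers the plate 4 mm per rad. Turning friction 0.16 N m either way; the plate pushes back with 0.004 N m per newton on the caps, so 0.28 N m turns it at 30 N. It stays as left. It meets the caps 0.1 to 1.0 rad from the start; snug is about 0.35 rad past first contact, 1 rad past crushes.
- plate_under (a point): Middle of the rubber underside of the press plate (aluminium, 70 x 205 mm, 8 mm thick, with a 3 mm rubber sheet) that slides on the columns under the yoke. It starts 0.5 to 3.9 mm clear above the caps; springs lift it against the screw's foot.
- press_plate: The same press plate; origin as plate_under. It should end bearing on the caps with about 30 N (15 to 50 N will do); 80 N crushes tubes.
- tube_block: Aluminium block, 74 x 118 mm, 28 mm high, on a rubber mat on the platform, holding twelve tubes with green and orange caps. Origin: middle of its underside, 83 mm above the bench. The caps' tops stand 40 mm above that, up to 0.9 mm more or less with the make of tube, all alike. Rubber, mat and block give 1 mm for each 20 N.
- lock_washer: Keyed brass washer hidden in the boss under the lock ring; origin under its centre. The tightened ring presses it on the screw's collar, with 50 to 70 N per N m of tightening torque, and so locks the screw. Nothing to see or handle.
- tip_box: Bystander: pipette tip box, 126 x 88 mm, 75 mm high, pale with green lid; origin under its centre.
- tube_rack: Bystander: white tube rack, 75 x 200 mm, 44 mm high with its tubes; origin under its centre.
- bottle: Bystander: glass bottle with black cap, 70 mm in diameter, 160 mm high; origin under its centre.
- beaker: Bystander: glass beaker, 84 mm in diameter, 110 mm high; origin under its centre.
- marker: Bystander: marker pen lying on the bench, 135 mm long along its x, 19 mm thick; origin under its centre.
- pipette: Bystander: black and grey hand pipette lying on the bench beside the shaker, 250 mm long along its x, 30 mm thick; origin under its middle.
- spare_tube: Bystander: a spare capped tube lying on the bench beside the shaker, 40 mm long, 14 mm thick; origin under its centre.
- cap_box: Bystander: small clear box with orange lid, 52 x 44 mm, 24 mm high, standing on the front deck of the shaker's housing; origin under its centre.

How it is judged:
By the outcome, as a careful person would: the job done as asked, in the order asked, and still so for the second after the job is handed in, with the robot touching nothing.
It also fails if it takes over 69 s, if anything falls off the work surface, if the arm or the gripper's body presses on something with over 40 N, if the wrist force passes 120 N, or if a joint passes its speed limit or range.

### The arm

A 6-joint arm with a two-finger parallel gripper is mounted at the origin on the work surface. World frame = base frame: x ahead of the robot, y to its left, z up, the work surface at z = 0. Lengths are in m, angles in degrees, forces in N, time in s.
With the tool pointing down it reaches from about 0.4 to 0.825 m from the base axis. Payload 7 kg.
Tool frame: the origin (TCP) lies on the front face of the gripper's body, between the roots of the fingers; the fingertips stand 66 mm ahead of it and the grasp point (between the pads) lies 47 mm ahead of it; z points along the fingers, y is the line along which they close (so a half turn about z gives the same grasp; the last joint's range is limited). The gripper opens to 88 mm and grips with 3 to 60 N. Pads are 19 mm wide; open, the fingers measure 130 mm over their backs; the gripper's body (78 mm by 193 mm) begins 47 mm behind the grasp point.
Start: joints at [-56.259, 20.546, 0.682, 0, -70.136, -16.507], TCP at [0.2, -0.645, 0.292] pointing down, gripper open.
Joint ranges: [-176.03, 176.03], [-82.01, 121.73], [-58.28, 71.71], [-173.87, 95.51], [-174.79, -0.11], [-173.66, 173.66]. Speed limits (degrees/s): [136.94, 136.94, 172.46, 180, 180, 180].

### API

Orientations are given as [roll, pitch, yaw] about the fixed x, y, z axes, in that order (R = Rz(yaw) Ry(pitch) Rx(roll)).
In Python, from plant import ctrl gives the robot as it stands.
- The arm moves only by the tool send_rows, never from a script. Its argument "deltas" is a list of rows, each a list of 2 entries, a list of its own where there are three numbers: the shift along the tool's x, y, z each as a share of 800 mm, from -1 to 1, then the turn about the tool's z as a share of 90 degrees, from -1 to 1. A call has exactly 5 rows; each row is the pose to reach, as a shift and turn from the pose commanded when the call began, along the tool's axes at that moment; what a row does not reach only later rows make up. A row lasts 1/12 s, in which the tool goes at most 41.7 mm and 7.16 degrees, less where a joint would pass 70% of its speed; a pose out of reach is approached as far as the arm can. A call with a number of a shift or a turn outside -1 to 1 is refused whole. A call with a gripper value outside its range is refused whole. "gripper" is the opening, from 0 (shut) to 1 (fully open), set as the call begins (left out, the last holds). The fingers move at their own pace and stop on an object; the grip force is fixed at half the most. Time passes only in rows, so rows that repeat a pose let the fingers close, or fill a call up. It gives the time, the measured TCP pose, the force, the opening and the grip force at its end, in the units of the state.
- ctrl.get_obs(): the state, without advancing time (a new reading comes with each control period).
- ctrl.snapshot(name): name is "scene" or "top"; returns a dict with "color" (384x512x3 uint8, red, green, blue), "vertical_fov" (degrees; the focal length in pixels is half the picture's height over the tangent of half this angle, whatever the lens; pixels are square), "cx", "cy" (the principal point, pixels), "rvec" (rotation vector, rad) and "tvec" (3), from world to camera coordinates, as OpenCV has them. Camera axes: x right, y down, z forward; pixel columns grow to the right and rows downward; lengths in m; the calibration is good to about 2 mm. A picture is of the moment at which its call begins. There is no depth.
- ctrl.close_job(): hands the job in; it is judged then, once.
Trained networks look in a picture, given as the dict that the camera call returned (one of the last four; its "shot" number tells which), for a name from the list of things; names that differ only in an ending like _2 or _b are one class to them, and where a whole thing is asked for, a point or a joint stands for the part that bears it (a point fixed in the world has none). Each returns a list of dicts, best first, with "conf" (0 to 1); they miss things now and then, are a little off and sometimes report something else, mostly with a low value. They report only what shows in the picture. A call takes as long as a camera call.
- ctrl.boxes_of(picture, thing): "xy" ([column, row] as shares, 0 to 1, of the picture: columns of its width, rows of its height, amid what is visible of it).
- ctrl.cut_out(picture, thing): "pixels" (384x512 bool, what is visible of it) and "xy" ([column, row] as shares, 0 to 1, of the picture: columns of its width, rows of its height, amid what is visible of it).
The state is a dict: "clock": time; "joint_pos": joint angles; "qvel": joint speeds; "tau": joint torques, N m; "tool_pos": TCP position; "orientation": TCP orientation; "force": force on the tool from outside, world axes, zero at the start; "moment": the same for the moment, N m; "opening": finger opening in m; "gripper_force": force on a finger pad.
Only numpy, scipy, OpenCV 4.12 (cv2) and the standard library are available. Lean on these libraries where they do the work, as an engineer would, in place of code of your own. Each camera call takes 0.05 s, during which the arm holds its last target. There are 200 camera calls.

## Working session

There is one attempt and no reset: what is moved stays moved. The work goes in short steps, Python scripts to look and compute and a tool call to move; the robot and the scene stay as the last step left them, time stands still between calls to the robot, and variables do not carry over. Pictures are saved under pics/ and viewed, at most 10 in all, crops included, and the job is handed in when it is done.

Besides the shell and the picture viewer there is one more tool, called by a JSON object that holds its "method" and its "body", one argument or row to a line. send_rows: Moves the arm, as the interface text tells. Shift numbers are shares of 800 mm and turn numbers shares of 90 degrees, none past 1 either way. Its arguments: {"type":"object","properties":{"deltas":{"type":"array","items":{"type":"array"}},"gripper":{"type":"number"}},"required":["deltas"]}

```bash
ls; mkdir -p pics
cat > h.py <<'E'
import numpy as np, cv2
from plant import ctrl
from scipy.spatial.transform import Rotation as R
def cam(p):
    f=192/np.tan(np.radians(p["vertical_fov"])/2)
    K=np.array([[f,0,p["cx"]],[0,f,p["cy"]],[0,0,1]])
    return K,cv2.Rodrigues(np.array(p["rvec"],float))[0],np.array(p["tvec"],float).ravel()
def atz(p,uv,z):
    K,r,t=cam(p); d=r.T@np.linalg.solve(K,[uv[0],uv[1],1]); c=-r.T@t
    return c+d*(z-c[2])/d[2]
def proj(p,X):
    K,r,t=cam(p); q=K@(r@np.array(X)+t); return q[:2]/q[2]
def save(p,n,crop=None,s=1):
    im=p["color"][...,::-1]
    if crop: im=im[crop[1]:crop[3],crop[0]:crop[2]]
    cv2.imwrite("pics/"+n,cv2.resize(im,None,fx=s,fy=s,interpolation=cv2.INTER_CUBIC))
def find(p,n):
    b=ctrl.boxes_of(p,n); return [(round(d["conf"],2),np.round(np.array(d["xy"])*[512,384],1)) for d in b[:2]]
E
python3 - <<'E'
from h import *
a=ctrl.snapshot("top"); b=ctrl.snapshot("scene")
im=np.vstack([a["color"],b["color"]])[...,::-1]
save(a,"top.png",s=1.5); save(b,"scene.png",s=1.5)
for p,n in((a,"top"),(b,"scene")):
    K,r,t=cam(p); print(n,K[0,0],p["cx"],p["cy"],(-r.T@t).round(3))
    for th,z in(("knob_grip",.241),("ring_grip",.199),("bar_mid",.199),("lock_ring",.199),("adjuster",.231),("shaker",.1),("cap_box",.078)):
        f=find(p,th); print(th,f,[atz(p,u,z).round(4) for c,u in f])
o=ctrl.get_obs(); print(o)
E
```

```text
pics
top 419.25791335969865 260.3525576709213 187.72554931909343 [ 0.423 -0.004  1.454]
knob_grip [(0.49, array([297.8, 186. ])), (0.35, array([294.3, 193.7]))] [array([ 0.5178, -0.0845,  0.241 ]), array([ 0.4957, -0.0737,  0.241 ])]
ring_grip [(0.73, array([302.5, 184.6])), (0.32, array([113.7, 221.4]))] [array([ 0.5249, -0.1015,  0.199 ]), array([0.4296, 0.4694, 0.199 ])]
bar_mid [(0.63, array([299.1, 185.4]))] [array([ 0.5227, -0.0913,  0.199 ])]
lock_ring [(0.75, array([294.6, 191. ]))] [array([ 0.5063, -0.0773,  0.199 ])]
adjuster [] []
shaker [(0.8, array([293.2, 195.7]))] [array([ 0.4977, -0.078 ,  0.1   ])]
cap_box [(0.76, array([296.6, 231.1])), (0.29, array([394.3, 151.4]))] [array([ 0.3831, -0.0866,  0.078 ]), array([ 0.6357, -0.4156,  0.078 ])]
scene 420.6583510540551 255.46172936871707 192.11843494179809 [ 1.42  -0.868  1.294]
knob_grip [(0.45, array([227.4, 189. ]))] [array([ 0.5153, -0.1072,  0.241 ])]
ring_grip [(0.42, array([228.3, 194.5]))] [array([ 0.5054, -0.0954,  0.199 ])]
bar_mid [(0.44, array([230.6, 199.2]))] [array([ 0.5312, -0.1066,  0.199 ])]
lock_ring [(0
[... 404 characters left out ...]
84, -0.0776,  0.078 ])]
{'clock': 0.8, 'joint_pos': array([-5.62589726e+01,  2.05429472e+01,  6.81678733e-01,  5.22868652e-04,
       -7.01350366e+01, -1.65092134e+01]), 'qvel': array([-0.00531593, -0.15343413,  0.01655675, -0.01548636,  0.02643309,
        0.07160767]), 'tau': array([ 7.20208209e-04, -5.82287514e+01,  2.93282658e+01,  7.00203672e+00,
        1.27075441e-02,  2.05986942e-05]), 'tool_pos': array([ 0.19995932, -0.64467839,  0.29219931]), 'orientation': array([-1.79996318e+02,  5.78490276e-04, -1.62768008e+02]), 'force': array([-0.64687929,  0.19604335, -0.29433809]), 'moment': array([-0.02466401,  0.00967662, -0.02204642]), 'gripper_force': 0.0, 'opening': 0.08748710086469769}
```

Run:
```python
import cv2,numpy as np
a=cv2.imread("pics/top.png");b=cv2.imread("pics/scene.png")
def c(i,u,v,w,h,s): 
    i=cv2.resize(i,(512,384),interpolation=cv2.INTER_AREA)[v:v+h,u:u+w]; return cv2.resize(i,None,fx=s,fy=s,interpolation=cv2.INTER_CUBIC)
cv2.imwrite("pics/c1.png",np.hstack([c(a,240,140,100,120,4),c(b,180,140,100,120,4)]))
```

```text
(no output)
```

View pics/c1.png

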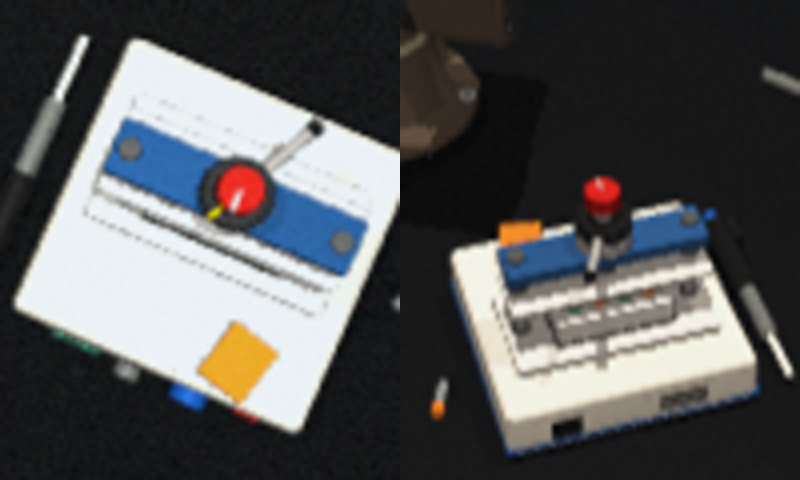

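View pics/top.png

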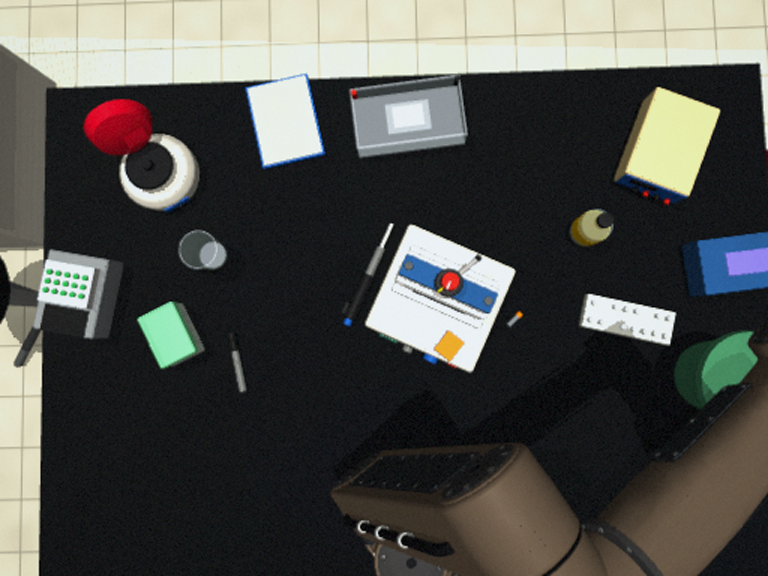

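```bash
cat >> h.py <<'E'
def goto(pos,yaw,o=None):
    """shares of the move from the measured pose; pos TCP world, yaw deg, tool down"""
    o=o or ctrl.get_obs(); r=R.from_euler("xyz",o["orientation"],degrees=True)
    d=r.inv().apply(np.array(pos)-o["tool_pos"]); dy=(yaw-o["orientation"][2]+180)%360-180
    return (d/.8).round(4),round(-dy/90,4)
E
python3 - <<'E'
from h import *
from scipy.optimize import least_squares
a=ctrl.snapshot("top"); b=ctrl.snapshot("scene")
def red(p,box):
    h=cv2.cvtColor(p["color"],cv2.COLOR_RGB2HSV); m=((h[...,0]<8)|(h[...,0]>172))&(h[...,1]>150)&(h[...,2]>90)
    k=np.zeros_like(m); k[box[1]:box[3],box[0]:box[2]]=1; ys,xs=np.nonzero(m&k); return np.array([xs.mean(),ys.mean()]),len(xs),(xs.min(),xs.max(),ys.min(),ys.max())
ra=red(a,(285,170,315,205)); rb=red(b,(215,175,245,205)); print(ra,rb)
print("top-cam knob",atz(a,ra[0],.239),"scene",atz(b,rb[0],.233))
def res(X): return np.r_[proj(a,[X[0],X[1],.239])-ra[0],proj(b,[X[0],X[1],.233])-rb[0]]
s=least_squares(res,[.52,-.1]); print(s.x,s.fun)
pa=np.array
print("nuts",atz(a,pa([240+128/4,140+148/4]),.182),atz(a,pa([240+342/4,140+241/4]),.182))
print("ball top",atz(a,pa([319.,171.7]),.204),"scene",atz(b,pa([180+188/4+0.,140+274/4]),.199))
print("ring top",atz(a,pa([299.,188.2]),.207))
E
```

```text
(array([299.88679245, 186.73584906]), 106, (np.int64(294), np.int64(305), np.int64(181), np.int64(193))) (array([230.07692308, 188.4       ]), 65, (np.int64(226), np.int64(234), np.int64(184), np.int64(193)))
top-cam knob [ 0.51562994 -0.09063115  0.239     ] scene [ 0.51277607 -0.09180751  0.233     ]
[ 0.51474543 -0.09121196] [0.21056003 0.29826848 0.46411244 0.18050398]
nuts [ 0.55206256 -0.01087911  0.182     ] [ 0.47680895 -0.17064752  0.182     ]
ball top [ 0.56176209 -0.15161452  0.204     ] scene [ 0.55971749 -0.15000958  0.199     ]
ring top [ 0.51375971 -0.09013285  0.207     ]
```

Run:
```python
from h import *
print(goto([.5482,-.1344,.33],127.6))
```

```text
(array([-0.6047,  0.4802, -0.0473]), np.float64(0.7737))
```

{"method": "send_rows", "body": {
  "deltas": [
    [[-0.6, 0.48, -0.047], 0.774],
    [[-0.6, 0.48, -0.047], 0.774],
    [[-0.6, 0.48, -0.047], 0.774],
    [[-0.6, 0.48, -0.047], 0.774],
    [[-0.6, 0.48, -0.047], 0.774]
  ],
  "gripper": 0.5
}}

```text
clock: 1.32
tool_pos: [0.3113, -0.4803, 0.3045]
orientation: [-180.0, 0.0, 163.0]
force: [1.0, -0.4, -0.1]
opening: 0.0602
gripper_force: 0.0
```

Run:
```python
from h import *
print(goto([.5482,-.1344,.33],127.6),ctrl.get_obs()["tool_pos"])
```

```text
(array([-0.1568,  0.5   , -0.0319]), np.float64(0.3934)) [ 0.31131314 -0.48028754  0.30449748]
```

{"method": "send_rows", "body": {
  "deltas": [
    [[-0.157, 0.5, -0.032], 0.393],
    [[-0.157, 0.5, -0.032], 0.393],
    [[-0.157, 0.5, -0.032], 0.393],
    [[-0.157, 0.5, -0.032], 0.393],
    [[-0.157, 0.5, -0.032], 0.393]
  ]
}}

```text
clock: 1.73
tool_pos: [0.416, -0.3267, 0.3161]
orientation: [180.0, 0.0, 131.1]
force: [0.5, -0.6, 0.0]
opening: 0.0439
gripper_force: 0.0
```

Run:
```python
from h import *
print(goto([.5482,-.1344,.33],127.6),ctrl.get_obs()["tool_pos"])
```

```text
(array([ 0.0725,  0.2825, -0.0173]), np.float64(0.0388)) [ 0.41598786 -0.3266751   0.31614063]
```

{"method": "send_rows", "body": {
  "deltas": [
    [[0.0725, 0.2825, -0.017], 0.039],
    [[0.0725, 0.2825, -0.017], 0.039],
    [[0.0725, 0.2825, -0.017], 0.039],
    [[0.0725, 0.2825, -0.017], 0.039],
    [[0.0725, 0.2825, -0.017], 0.039]
  ]
}}

```text
clock: 2.15
tool_pos: [0.5329, -0.1544, 0.3284]
orientation: [180.0, 0.0, 127.9]
force: [1.5, -1.6, -1.5]
opening: 0.0435
gripper_force: 0.0
```

Run:
```python
from h import *
print(goto([.5482,-.1344,.257],127.6),ctrl.get_obs()["tool_pos"])
```

```text
(array([0.008 , 0.0303, 0.0893]), np.float64(0.0034)) [ 0.53293909 -0.15437726  0.32840733]
```

{"method": "send_rows", "body": {
  "deltas": [
    [[0.008, 0.03, 0], 0.003],
    [[0.008, 0.03, 0.01], 0.003],
    [[0.008, 0.03, 0.05], 0.003],
    [[0.008, 0.03, 0.088], 0.003],
    [[0.008, 0.03, 0.088], 0.003]
  ]
}}

```text
clock: 2.57
tool_pos: [0.5443, -0.136, 0.2517]
orientation: [-179.6, -0.4, 127.6]
force: [-0.6, -0.1, -1.1]
opening: 0.0435
gripper_force: 0.0
```

Run:
```python
from h import *
print(goto([.5482,-.1344,.257],127.6),ctrl.get_obs())
```

```text
(array([-0.0013,  0.0051, -0.0067]), np.float64(-0.0002)) {'clock': 2.5667, 'joint_pos': array([ 5.88799620e+00,  1.18855122e+01, -1.68613922e+01, -1.35547420e-01,
       -6.17492068e+01, -1.48237314e+02]), 'qvel': array([-0.4350006 , -2.21210119,  5.16854796,  1.96188553, -6.85039073,
       -0.06045905]), 'tau': array([ 3.82607114e-01, -4.77634978e+01,  3.00657427e+01,  7.50619948e+00,
        1.40598468e+00, -4.28156083e-03]), 'tool_pos': array([ 0.54426915, -0.13603263,  0.25171148]), 'orientation': array([-179.64068611,   -0.36223145,  127.58487001]), 'force': array([-0.61289342, -0.05269803, -1.08298621]), 'moment': array([-0.08387498,  0.30140191, -0.00383665]), 'gripper_force': 0.0, 'opening': 0.04351583272905276}
```

{"method": "send_rows", "body": {
  "deltas": [
    [[0, 0, 0], 0],
    [[0, 0, 0], 0],
    [[0, 0, 0], 0],
    [[0, 0, 0], 0],
    [[0, 0, 0], 0]
  ]
}}

```text
clock: 2.98
tool_pos: [0.5477, -0.1367, 0.2588]
orientation: [179.9, 0.1, 127.6]
force: [-0.7, -0.1, 0.4]
opening: 0.0438
gripper_force: 0.0
```

Run:
```python
from h import *
print(goto([.5482,-.1344,.257],127.6),ctrl.get_obs()["moment"])
p=ctrl.snapshot("scene"); save(p,"g1.png",(190,130,310,220),5)
```

```text
(array([0.0019, 0.0023, 0.0023]), np.float64(0.0001)) [-0.06149175 -0.0023533   0.00508563]
```

View pics/g1.png

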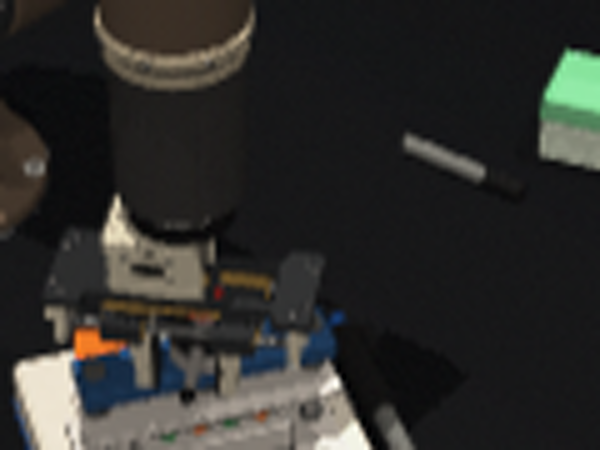

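The view shows the two fingers at crop (147,360) and (230,370) with the bar's ball (188,393) centred between them. Grip.

{"method": "send_rows", "body": {
  "deltas": [
    [[0.002, 0.002, 0.002], 0],
    [[0.002, 0.002, 0.002], 0],
    [[0.002, 0.002, 0.002], 0],
    [[0.002, 0.002, 0.002], 0],
    [[0.002, 0.002, 0.002], 0]
  ],
  "gripper": 0
}}

```text
clock: 3.45
tool_pos: [0.5475, -0.1343, 0.2558]
orientation: [-180.0, -0.0, 127.6]
force: [-0.5, 0.3, -0.9]
opening: 0.0163
gripper_force: 0.0
```

{"method": "send_rows", "body": {
  "deltas": [
    [[0, 0, 0], 0],
    [[0, 0, 0], 0],
    [[0, 0, 0], 0],
    [[0, 0, 0], 0],
    [[0, 0, 0], 0]
  ]
}}

```text
clock: 3.87
tool_pos: [0.5478, -0.1342, 0.2558]
orientation: [180.0, 0.0, 127.6]
force: [2.1, 1.7, -1.8]
opening: 0.0086
gripper_force: 30.0
```

```bash
cat >> h.py <<'E'
AX=np.array([.5146,-.0908])
def tq(o=None):
    o=o or ctrl.get_obs(); r=o["tool_pos"][:2]-AX; F=o["force"]
    print("t",o["clock"],"pos",o["tool_pos"].round(4),"yaw",o["orientation"][2].round(2),"rad",np.hypot(*r).round(4),"ang",np.degrees(np.arctan2(r[1],r[0])).round(2),"F",F.round(2),"M",o["moment"].round(3),"T",round(r[0]*F[1]-r[1]*F[0]+o["moment"][2],3),"op",round(o["opening"],4))
E
python3 -c "
from h import *
tq()"
```

```text
t 3.8667 pos [ 0.5478 -0.1342  0.2558] yaw 127.63 rad 0.0546 ang -52.59 F [ 2.12  1.75 -1.84] M [ 0.52  -0.701  0.015] T 0.165 op 0.0086
```

{"method": "send_rows", "body": {
  "deltas": [
    [[0.0003, 0.006, 0], -0.056],
    [[0.001, 0.0119, 0], -0.111],
    [[0.0023, 0.0178, 0], -0.167],
    [[0.0041, 0.0235, 0], -0.222],
    [[0.0064, 0.029, 0], -0.278]
  ]
}}

```text
clock: 4.28
tool_pos: [0.5627, -0.1162, 0.2556]
orientation: [-180.0, -0.0, 152.9]
force: [0.1, 0.3, -0.4]
opening: 0.0087
gripper_force: 30.0
```

```bash
python3 -c "
from h import *
tq()"
```

```text
t 4.2833 pos [ 0.5627 -0.1162  0.2556] yaw 152.86 rad 0.0544 ang -27.79 F [ 0.06  0.3  -0.36] M [ 0.176 -0.203 -0.034] T -0.018 op 0.0087
```

{"method": "send_rows", "body": {
  "deltas": [
    [[0.0003, 0.006, 0], -0.056],
    [[0.001, 0.0119, 0], -0.111],
    [[0.0023, 0.0178, 0], -0.167],
    [[0.0041, 0.0235, 0], -0.222],
    [[0.0064, 0.029, 0], -0.278]
  ]
}}

```text
clock: 4.7
tool_pos: [0.569, -0.093, 0.2556]
orientation: [180.0, -0.0, 177.9]
force: [0.2, -0.1, -0.4]
opening: 0.0088
gripper_force: 30.1
```

```bash
python3 -c "
from h import *
tq()"
```

```text
t 4.7 pos [ 0.569  -0.093   0.2556] yaw 177.88 rad 0.0544 ang -2.27 F [ 0.21 -0.07 -0.44] M [ 0.351 -0.45  -0.154] T -0.158 op 0.0088
```

{"method": "send_rows", "body": {
  "deltas": [
    [[0, 0, 0], 0],
    [[0, 0, 0], 0],
    [[0, 0, 0], 0],
    [[0, 0, -0.045], 0],
    [[0, 0, -0.09], 0]
  ],
  "gripper": 0.65
}}

```text
clock: 5.12
tool_pos: [0.5676, -0.0937, 0.3267]
orientation: [-179.9, -0.3, 177.5]
force: [1.6, -0.4, 0.4]
opening: 0.0369
gripper_force: 0.0
```

{"method": "send_rows", "body": {
  "deltas": [
    [[0.035, 0, -0.005], -0.08],
    [[0.068, 0.001, -0.005], -0.16],
    [[0.068, 0.001, -0.005], -0.24],
    [[0.068, 0.001, -0.005], -0.32],
    [[0.068, 0.001, -0.005], -0.4]
  ]
}}

```text
clock: 5.53
tool_pos: [0.5139, -0.0906, 0.3324]
orientation: [-180.0, 0.0, -146.3]
force: [-0.2, -0.2, 0.2]
opening: 0.0566
gripper_force: 0.0
```

```bash
python3 -c "
from h import *
tq(); print(goto([.5146,-.0908,.28],-122))"
```

```text
t 5.5333 pos [ 0.5139 -0.0906  0.3324] yaw -146.32 rad 0.0007 ang 160.26 F [-0.16 -0.19  0.24] M [0.045 0.052 0.048] T 0.048 op 0.0566
(array([-0.0005, -0.0007,  0.0655]), np.float64(-0.2702))
```

{"method": "send_rows", "body": {
  "deltas": [
    [[0, -0.0005, 0.02], -0.07],
    [[0, -0.0005, 0.045], -0.14],
    [[0, -0.0005, 0.065], -0.21],
    [[0, -0.0005, 0.065], -0.27],
    [[0, -0.0005, 0.065], -0.27]
  ]
}}

```text
clock: 5.95
tool_pos: [0.5141, -0.0909, 0.2788]
orientation: [179.9, -0.1, -122.1]
force: [1.2, 0.5, 0.7]
opening: 0.0569
gripper_force: 0.0
```

{"method": "send_rows", "body": {
  "deltas": [
    [[0, 0, 0], 0],
    [[0, 0, 0], 0],
    [[0, 0, 0], 0],
    [[0, 0, 0], 0],
    [[0, 0, 0], 0]
  ],
  "gripper": 0
}}

```text
clock: 6.37
tool_pos: [0.5137, -0.0898, 0.2801]
orientation: [179.9, 0.0, -122.3]
force: [-6.3, 6.3, 4.6]
opening: 0.033
gripper_force: 30.0
```

{"method": "send_rows", "body": {
  "deltas": [
    [[0, 0, 0], 0],
    [[0, 0, 0], 0],
    [[0, 0, 0], 0],
    [[0, 0, 0], 0],
    [[0, 0, 0], 0]
  ]
}}

```text
clock: 6.78
tool_pos: [0.5138, -0.0898, 0.2801]
orientation: [179.9, 0.0, -122.3]
force: [-5.4, 5.8, 5.7]
opening: 0.0334
gripper_force: 30.0
```

```bash
python3 -c "
from h import *
tq(); print(ctrl.get_obs()['joint_pos'].round(1))"
```

```text
t 6.7833 pos [ 0.5138 -0.0898  0.2801] yaw -122.31 rad 0.0013 ang 130.03 F [-5.41  5.83  5.68] M [ 2.186  2.426 -0.155] T -0.155 op 0.0334
[ 11.6   6.6 -19.4  -0.1 -64.  -43.9]
```

{"method": "send_rows", "body": {
  "deltas": [
    [[0, 0.0012, 0], 0],
    [[0, 0.0012, 0], 0],
    [[0, 0.0012, 0], 0],
    [[0, 0.0012, 0], 0],
    [[0, 0.0012, 0], 0]
  ]
}}

```text
clock: 7.2
tool_pos: [0.5136, -0.0898, 0.2801]
orientation: [180.0, 0.0, -122.3]
force: [-5.4, 3.8, 6.5]
opening: 0.0336
gripper_force: 30.0
```

```bash
python3 -c "
from h import *
tq()"
```

```text
t 7.2 pos [ 0.5136 -0.0898  0.2801] yaw -122.26 rad 0.0014 ang 132.88 F [-5.37  3.81  6.49] M [ 1.576  1.914 -0.132] T -0.13 op 0.0336
```

{"method": "send_rows", "body": {
  "deltas": [
    [[0, 0, 0], 0.011],
    [[0, 0, 0], 0.022],
    [[0, 0, 0], 0.033],
    [[0, 0, 0], 0.044],
    [[0, 0, 0], 0.055]
  ]
}}

```text
clock: 7.62
tool_pos: [0.5137, -0.0897, 0.2801]
orientation: [180.0, 0.0, -127.2]
force: [-4.4, 2.8, 6.1]
opening: 0.0332
gripper_force: 30.0
```

```bash
python3 -c "
from h import *
tq()"
```

```text
t 7.6167 pos [ 0.5137 -0.0897  0.2801] yaw -127.22 rad 0.0014 ang 129.81 F [-4.41  2.81  6.06] M [1.478 1.861 0.197] T 0.199 op 0.0332
```

{"method": "send_rows", "body": {
  "deltas": [
    [[0, 0, 0], 0.013],
    [[0, 0, 0], 0.027],
    [[0, 0, 0], 0.04],
    [[0, 0, 0], 0.053],
    [[0, 0, 0], 0.067]
  ]
}}

```text
clock: 8.03
tool_pos: [0.5137, -0.0898, 0.2801]
orientation: [180.0, 0.0, -133.3]
force: [-3.5, 3.6, 6.5]
opening: 0.0334
gripper_force: 30.0
```

```bash
python3 -c "
from h import *
tq()"
```

```text
t 8.0333 pos [ 0.5137 -0.0898  0.2801] yaw -133.27 rad 0.0013 ang 130.07 F [-3.48  3.64  6.51] M [1.354 1.645 0.176] T 0.177 op 0.0334
```

{"method": "send_rows", "body": {
  "deltas": [
    [[0, 0, 0], 0.013],
    [[0, 0, 0], 0.027],
    [[0, 0, 0], 0.04],
    [[0, 0, 0], 0.053],
    [[0, 0, 0], 0.067]
  ]
}}

```text
clock: 8.45
tool_pos: [0.5138, -0.0898, 0.2801]
orientation: [180.0, 0.0, -139.3]
force: [-3.6, 2.3, 5.5]
opening: 0.0331
gripper_force: 30.0
```

```bash
python3 -c "
from h import *
tq()"
```

```text
t 8.45 pos [ 0.5138 -0.0898  0.2801] yaw -139.29 rad 0.0013 ang 129.27 F [-3.56  2.27  5.5 ] M [1.263 1.583 0.157] T 0.159 op 0.0331
```

{"method": "send_rows", "body": {
  "deltas": [
    [[0, 0, 0], 0.013],
    [[0, 0, 0], 0.027],
    [[0, 0, 0], 0.04],
    [[0, 0, 0], 0.053],
    [[0, 0, 0], 0.067]
  ]
}}

```text
clock: 8.87
tool_pos: [0.5138, -0.0899, 0.2802]
orientation: [180.0, 0.0, -145.3]
force: [-3.8, 2.1, 5.1]
opening: 0.0334
gripper_force: 30.0
```

```bash
python3 -c "
from h import *
tq()"
```

```text
t 8.8667 pos [ 0.5138 -0.0899  0.2802] yaw -145.33 rad 0.0012 ang 128.95 F [-3.76  2.12  5.06] M [1.173 1.509 0.16 ] T 0.162 op 0.0334
```

{"method": "send_rows", "body": {
  "deltas": [
    [[0, 0, 0], 0.013],
    [[0, 0, 0], 0.027],
    [[0, 0, 0], 0.04],
    [[0, 0, 0], 0.053],
    [[0, 0, 0], 0.067]
  ]
}}

```text
clock: 9.28
tool_pos: [0.5139, -0.0899, 0.2801]
orientation: [-180.0, 0.0, -151.4]
force: [-4.2, 1.7, 4.4]
opening: 0.0334
gripper_force: 30.0
```

```bash
python3 -c "
from h import *
tq()"
```

```text
t 9.2833 pos [ 0.5139 -0.0899  0.2801] yaw -151.36 rad 0.0012 ang 129.56 F [-4.21  1.75  4.37] M [1.021 1.438 0.151] T 0.153 op 0.0334
```

{"method": "send_rows", "body": {
  "deltas": [
    [[0, 0, 0], 0.013],
    [[0, 0, 0], 0.027],
    [[0, 0, 0], 0.04],
    [[0, 0, 0], 0.053],
    [[0, 0, 0], 0.067]
  ]
}}

```text
clock: 9.7
tool_pos: [0.5139, -0.09, 0.2801]
orientation: [-180.0, 0.0, -157.4]
force: [-2.8, 1.2, 4.9]
opening: 0.0335
gripper_force: 30.0
```

```bash
python3 -c "
from h import *
tq()"
```

```text
t 9.7 pos [ 0.5139 -0.09    0.2801] yaw -157.4 rad 0.0011 ang 130.0 F [-2.83  1.19  4.93] M [0.951 1.36  0.189] T 0.191 op 0.0335
```

{"method": "send_rows", "body": {
  "deltas": [
    [[0, 0, 0], 0.013],
    [[0, 0, 0], 0.027],
    [[0, 0, 0], 0.04],
    [[0, 0, 0], 0.053],
    [[0, 0, 0], 0.067]
  ]
}}

```text
clock: 10.12
tool_pos: [0.5139, -0.09, 0.2802]
orientation: [-180.0, 0.0, -163.4]
force: [-3.4, 0.4, 5.1]
opening: 0.033
gripper_force: 30.0
```

```bash
python3 -c "
from h import *
tq()"
```

```text
t 10.1167 pos [ 0.5139 -0.09    0.2802] yaw -163.43 rad 0.001 ang 130.77 F [-3.42  0.38  5.07] M [0.813 1.33  0.161] T 0.164 op 0.033
```

{"method": "send_rows", "body": {
  "deltas": [
    [[0, 0, 0], 0.013],
    [[0, 0, 0], 0.027],
    [[0, 0, 0], 0.04],
    [[0, 0, 0], 0.053],
    [[0, 0, 0], 0.067]
  ]
}}

```text
clock: 10.53
tool_pos: [0.514, -0.0901, 0.2801]
orientation: [-180.0, 0.0, -169.5]
force: [-3.6, 1.4, 4.3]
opening: 0.0335
gripper_force: 30.0
```

```bash
python3 -c "
from h import *
tq()"
```

```text
t 10.5333 pos [ 0.514  -0.0901  0.2801] yaw -169.46 rad 0.001 ang 130.75 F [-3.59  1.41  4.31] M [0.627 1.25  0.224] T 0.225 op 0.0335
```

{"method": "send_rows", "body": {
  "deltas": [
    [[0, 0, 0], 0.013],
    [[0, 0, 0], 0.027],
    [[0, 0, 0], 0.04],
    [[0, 0, 0], 0.053],
    [[0, 0, 0], 0.067]
  ]
}}

```text
clock: 10.95
tool_pos: [0.514, -0.0901, 0.2802]
orientation: [-180.0, 0.0, -175.5]
force: [-3.7, -0.5, 5.5]
opening: 0.0333
gripper_force: 30.0
```

```bash
python3 -c "
from h import *
tq()"
```

```text
t 10.95 pos [ 0.514  -0.0901  0.2802] yaw -175.5 rad 0.0009 ang 134.43 F [-3.71 -0.51  5.55] M [0.594 1.242 0.294] T 0.297 op 0.0333
```

```bash
python3 -c "
from h import *
m=[]
for i in range(8):
    ctrl.snapshot('top'); m.append(ctrl.get_obs()['moment'][2])
print(np.round(m,3),np.mean(m))"
```

```text
[0.139 0.035 0.022 0.074 0.062 0.043 0.003 0.061] 0.05475625172649912
```

{"method": "send_rows", "body": {
  "deltas": [
    [[0, 0, 0], 0.008],
    [[0, 0, 0], 0.016],
    [[0, 0, 0], 0.024],
    [[0, 0, 0], 0.032],
    [[0, 0, 0], 0.04]
  ]
}}

```text
clock: 11.77
tool_pos: [0.514, -0.0902, 0.2802]
orientation: [-180.0, 0.0, -179.1]
force: [-2.3, 0.9, 4.9]
opening: 0.0334
gripper_force: 30.0
```

```bash
python3 -c "
from h import *
tq()
for i in range(4):
    ctrl.snapshot('top'); tq()"
```

```text
t 11.7667 pos [ 0.514  -0.0902  0.2802] yaw -179.07 rad 0.0009 ang 135.28 F [-2.3   0.86  4.93] M [0.447 1.244 0.207] T 0.208 op 0.0334
t 11.8167 pos [ 0.514  -0.0902  0.2802] yaw -179.13 rad 0.0009 ang 136.5 F [-3.44  0.    4.79] M [0.459 1.231 0.124] T 0.127 op 0.0332
t 11.8667 pos [ 0.514  -0.0902  0.2802] yaw -179.07 rad 0.0009 ang 136.01 F [-3.19  0.9   5.65] M [0.426 1.244 0.148] T 0.15 op 0.0335
t 11.9167 pos [ 0.514  -0.0902  0.2802] yaw -179.05 rad 0.0009 ang 136.24 F [-4.73  0.66  5.58] M [0.441 1.205 0.076] T 0.079 op 0.0332
t 11.9667 pos [ 0.514  -0.0902  0.2802] yaw -179.05 rad 0.0009 ang 136.02 F [-3.8   0.32  5.2 ] M [0.455 1.231 0.155] T 0.157 op 0.0332
```

{"method": "send_rows", "body": {
  "deltas": [
    [[0, 0, 0], -0.01],
    [[0, 0, 0], -0.02],
    [[0, 0, 0], -0.03],
    [[0, 0, 0], -0.04],
    [[0, 0, 0], -0.05]
  ]
}}

```text
clock: 12.38
tool_pos: [0.514, -0.0901, 0.2802]
orientation: [-180.0, 0.0, -174.5]
force: [-3.8, -0.2, 4.7]
opening: 0.0331
gripper_force: 30.0
```

```bash
python3 -c "
from h import *
tq()"
```

```text
t 12.3833 pos [ 0.514  -0.0901  0.2802] yaw -174.53 rad 0.0009 ang 131.8 F [-3.85 -0.18  4.69] M [ 0.638  1.254 -0.146] T -0.143 op 0.0331
```

{"method": "send_rows", "body": {
  "deltas": [
    [[0, 0, 0], -0.01],
    [[0, 0, 0], -0.02],
    [[0, 0, 0], -0.03],
    [[0, 0, 0], -0.04],
    [[0, 0, 0], -0.05]
  ]
}}

```text
clock: 12.8
tool_pos: [0.514, -0.0901, 0.2801]
orientation: [-180.0, 0.0, -170.0]
force: [-3.4, 0.8, 4.9]
opening: 0.0331
gripper_force: 30.0
```

```bash
python3 -c "
from h import *
tq()"
```

```text
t 12.8 pos [ 0.514  -0.0901  0.2801] yaw -170.03 rad 0.0009 ang 133.57 F [-3.4   0.75  4.89] M [ 0.724  1.321 -0.176] T -0.174 op 0.0331
```

{"method": "send_rows", "body": {
  "deltas": [
    [[0, 0, 0], -0.01],
    [[0, 0, 0], -0.02],
    [[0, 0, 0], -0.03],
    [[0, 0, 0], -0.04],
    [[0, 0, 0], -0.05]
  ]
}}

```text
clock: 13.22
tool_pos: [0.5139, -0.0901, 0.2801]
orientation: [-180.0, 0.0, -165.5]
force: [-2.9, 1.5, 5.6]
opening: 0.0336
gripper_force: 30.0
```

```bash
python3 -c "
from h import *
tq()"
```

```text
t 13.2167 pos [ 0.5139 -0.0901  0.2801] yaw -165.53 rad 0.001 ang 132.32 F [-2.92  1.53  5.61] M [ 0.843  1.315 -0.139] T -0.138 op 0.0336
```

{"method": "send_rows", "body": {
  "deltas": [
    [[0, 0, 0], 0.01],
    [[0, 0, 0], 0.02],
    [[0, 0, 0], 0.03],
    [[0, 0, 0], 0.04],
    [[0, 0, 0], 0.05]
  ]
}}

```text
clock: 13.63
tool_pos: [0.5139, -0.0901, 0.2801]
orientation: [-180.0, 0.0, -170.1]
force: [-5.0, 0.4, 5.9]
opening: 0.0334
gripper_force: 30.0
```

```bash
python3 -c "
from h import *
tq()"
```

```text
t 13.6333 pos [ 0.5139 -0.0901  0.2801] yaw -170.09 rad 0.001 ang 133.57 F [-5.    0.37  5.92] M [0.673 1.337 0.12 ] T 0.123 op 0.0334
```

{"method": "send_rows", "body": {
  "deltas": [
    [[0, 0, 0], 0.01],
    [[0, 0, 0], 0.02],
    [[0, 0, 0], 0.03],
    [[0, 0, 0], 0.04],
    [[0, 0, 0], 0.05]
  ]
}}

```text
clock: 14.05
tool_pos: [0.514, -0.0901, 0.2801]
orientation: [-180.0, 0.0, -174.6]
force: [-3.4, 0.4, 5.5]
opening: 0.0329
gripper_force: 30.0
```

```bash
python3 -c "
from h import *
tq()"
```

```text
t 14.05 pos [ 0.514  -0.0901  0.2801] yaw -174.58 rad 0.0009 ang 133.73 F [-3.37  0.45  5.47] M [0.494 1.246 0.17 ] T 0.172 op 0.0329
```

{"method": "send_rows", "body": {
  "deltas": [
    [[0, 0, 0], 0.01],
    [[0, 0, 0], 0.02],
    [[0, 0, 0], 0.03],
    [[0, 0, 0], 0.04],
    [[0, 0, 0], 0.05]
  ]
}}

```text
clock: 14.47
tool_pos: [0.514, -0.0902, 0.2802]
orientation: [-180.0, 0.0, -179.1]
force: [-2.7, -0.1, 5.3]
opening: 0.0336
gripper_force: 30.0
```

```bash
python3 -c "
from h import *
tq()"
```

```text
t 14.4667 pos [ 0.514  -0.0902  0.2802] yaw -179.08 rad 0.0009 ang 134.13 F [-2.72 -0.15  5.29] M [0.488 1.227 0.255] T 0.257 op 0.0336
```

{"method": "send_rows", "body": {
  "deltas": [
    [[0, 0, 0], 0.01],
    [[0, 0, 0], 0.02],
    [[0, 0, 0], 0.03],
    [[0, 0, 0], 0.04],
    [[0, 0, 0], 0.05]
  ]
}}

```text
clock: 14.88
tool_pos: [0.514, -0.0902, 0.2802]
orientation: [-180.0, 0.0, 176.4]
force: [-3.9, -1.0, 5.6]
opening: 0.0329
gripper_force: 30.0
```

```bash
python3 -c "
from h import *
tq()"
```

```text
t 14.8833 pos [ 0.514  -0.0902  0.2802] yaw 176.42 rad 0.0008 ang 139.18 F [-3.94 -1.01  5.56] M [0.34  1.293 0.291] T 0.294 op 0.0329
```

{"method": "send_rows", "body": {
  "deltas": [
    [[0, 0, 0], 0.01],
    [[0, 0, 0], 0.02],
    [[0, 0, 0], 0.03],
    [[0, 0, 0], 0.04],
    [[0, 0, 0], 0.05]
  ]
}}

```text
clock: 15.3
tool_pos: [0.514, -0.0903, 0.2803]
orientation: [-180.0, 0.0, 171.9]
force: [-3.5, -0.3, 5.3]
opening: 0.0333
gripper_force: 30.0
```

```bash
python3 -c "
from h import *
tq()"
```

```text
t 15.3 pos [ 0.514  -0.0903  0.2803] yaw 171.93 rad 0.0008 ang 140.11 F [-3.53 -0.3   5.26] M [0.31  1.288 0.305] T 0.307 op 0.0333
```

{"method": "send_rows", "body": {
  "deltas": [
    [[0, 0, 0], -0.01],
    [[0, 0, 0], -0.02],
    [[0, 0, 0], -0.03],
    [[0, 0, 0], -0.04],
    [[0, 0, 0], -0.05]
  ]
}}

```text
clock: 15.72
tool_pos: [0.5139, -0.0902, 0.2802]
orientation: [-180.0, 0.0, 176.5]
force: [-3.8, -0.5, 4.8]
opening: 0.033
gripper_force: 30.0
```

```bash
python3 -c "
from h import *
tq()"
```

```text
t 15.7167 pos [ 0.5139 -0.0902  0.2802] yaw 176.47 rad 0.0009 ang 139.95 F [-3.77 -0.52  4.81] M [ 0.41   1.263 -0.096] T -0.094 op 0.033
```

{"method": "send_rows", "body": {
  "deltas": [
    [[0, 0, 0], -0.01],
    [[0, 0, 0], -0.02],
    [[0, 0, 0], -0.03],
    [[0, 0, 0], -0.04],
    [[0, 0, 0], -0.05]
  ]
}}

```text
clock: 16.13
tool_pos: [0.514, -0.0902, 0.2802]
orientation: [-180.0, 0.0, -179.0]
force: [-4.2, -1.0, 5.9]
opening: 0.0333
gripper_force: 30.0
```

```bash
python3 -c "
from h import *
tq()"
```

```text
t 16.1333 pos [ 0.514  -0.0902  0.2802] yaw -179.03 rad 0.0009 ang 136.02 F [-4.16 -0.98  5.86] M [ 0.529  1.215 -0.141] T -0.138 op 0.0333
```

{"method": "send_rows", "body": {
  "deltas": [
    [[0, 0, 0], 0.01],
    [[0, 0, 0], 0.02],
    [[0, 0, 0], 0.03],
    [[0, 0, 0], 0.04],
    [[0, 0, 0], 0.05]
  ]
}}

```text
clock: 16.55
tool_pos: [0.514, -0.0902, 0.2802]
orientation: [-180.0, 0.0, 176.4]
force: [-3.4, 0.3, 5.7]
opening: 0.033
gripper_force: 30.0
```

```bash
python3 -c "
from h import *
tq()"
```

```text
t 16.55 pos [ 0.514  -0.0902  0.2802] yaw 176.42 rad 0.0008 ang 137.01 F [-3.43  0.28  5.72] M [0.375 1.262 0.244] T 0.246 op 0.033
```

{"method": "send_rows", "body": {
  "deltas": [
    [[0, 0, 0], 0.01],
    [[0, 0, 0], 0.02],
    [[0, 0, 0], 0.03],
    [[0, 0, 0], 0.04],
    [[0, 0, 0], 0.05]
  ]
}}

```text
clock: 16.97
tool_pos: [0.514, -0.0903, 0.2803]
orientation: [-180.0, 0.0, 171.9]
force: [-4.8, -0.5, 5.8]
opening: 0.0334
gripper_force: 30.0
```

```bash
python3 -c "
from h import *
tq()"
```

```text
t 16.9667 pos [ 0.514  -0.0903  0.2803] yaw 171.93 rad 0.0008 ang 139.41 F [-4.83 -0.47  5.83] M [0.241 1.255 0.31 ] T 0.312 op 0.0334
```

{"method": "send_rows", "body": {
  "deltas": [
    [[0, 0, 0], 0],
    [[0, 0, 0], 0],
    [[0, 0, 0], 0],
    [[0, 0, 0], 0],
    [[0, 0, -0.02], 0]
  ],
  "gripper": 0.65
}}

```text
clock: 17.38
tool_pos: [0.5127, -0.0898, 0.293]
orientation: [-180.0, -0.3, 172.0]
force: [0.1, -0.1, -0.8]
opening: 0.0561
gripper_force: 0.0
```

{"method": "send_rows", "body": {
  "deltas": [
    [[0, 0, -0.045], 0],
    [[0, 0, -0.045], 0],
    [[-0.03, 0, -0.045], 0],
    [[-0.065, 0, -0.045], 0],
    [[-0.065, 0, -0.045], 0]
  ],
  "gripper": 0.5
}}

```text
clock: 17.8
tool_pos: [0.5689, -0.0974, 0.3311]
orientation: [-180.0, 0.1, 172.0]
force: [0.1, 0.3, 0.5]
opening: 0.0442
gripper_force: 0.0
```

```bash
python3 -c "
from h import *
tq(); a=np.radians(-2.2); print(goto([AX[0]+.0548*np.cos(a),AX[1]+.0548*np.sin(a),.2563],177.8))
p=ctrl.snapshot('top'); q=ctrl.snapshot('scene')
im=np.hstack([cv2.resize(i['color'][v:v+90,u:u+75,::-1],None,fx=5,fy=5,interpolation=cv2.INTER_CUBIC) for i,u,v in((p,262,145),(q,190,145))]); cv2.imwrite('pics/k.png',im)"
```

```text
t 17.8 pos [ 0.5689 -0.0974  0.3311] yaw 172.0 rad 0.0547 ang -6.96 F [0.06 0.34 0.47] M [-0.032 -0.073 -0.015] T 0.004 op 0.0442
(array([0.0004, 0.0057, 0.0935]), np.float64(-0.0645))
```

View pics/k.png

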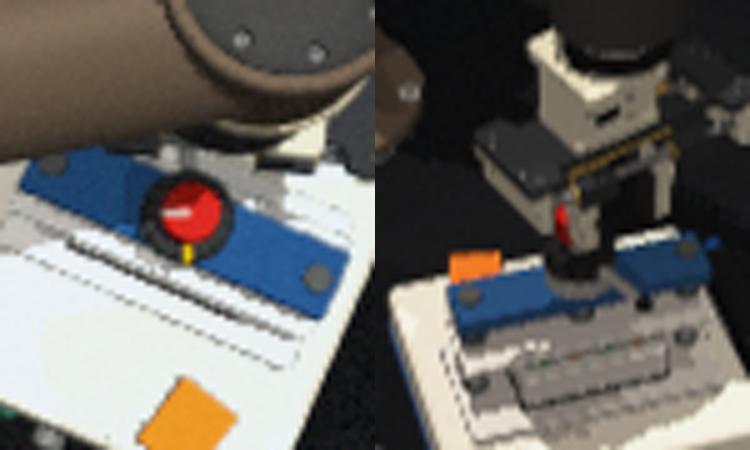

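The white mark (crop 175,213) now points left, about 65° clockwise of where it was, so the knob didn't slip. The yellow mark (187,255) points straight down, so the bar is near world x. Regrip the bar.

{"method": "send_rows", "body": {
  "deltas": [
    [[0.0004, 0.0057, 0], -0.064],
    [[0.0004, 0.0057, 0.02], -0.064],
    [[0.0004, 0.0057, 0.055], -0.064],
    [[0.0004, 0.0057, 0.0935], -0.064],
    [[0.0004, 0.0057, 0.0935], -0.064]
  ]
}}

```text
clock: 18.32
tool_pos: [0.5623, -0.0924, 0.2516]
orientation: [180.0, -0.5, 177.7]
force: [-1.6, -0.7, -1.9]
opening: 0.0438
gripper_force: 0.0
```

{"method": "send_rows", "body": {
  "deltas": [
    [[0, 0, 0], 0],
    [[0, 0, 0], 0],
    [[0, 0, 0], 0],
    [[0, 0, 0], 0],
    [[0, 0, 0], 0]
  ],
  "gripper": 0
}}

```text
clock: 18.73
tool_pos: [0.5663, -0.0926, 0.2584]
orientation: [180.0, 0.1, 177.7]
force: [-0.8, -0.4, 0.2]
opening: 0.0161
gripper_force: 0.0
```

{"method": "send_rows", "body": {
  "deltas": [
    [[0, 0, 0], 0],
    [[0, 0, 0], 0],
    [[0, 0, 0], 0],
    [[0, 0, 0], 0],
    [[0, 0, 0], 0]
  ]
}}

```text
clock: 19.15
tool_pos: [0.5662, -0.0926, 0.2579]
orientation: [180.0, 0.1, 177.8]
force: [-0.9, 2.2, 5.6]
opening: 0.009
gripper_force: 30.0
```

```bash
python3 -c "
from h import *
tq()"
```

```text
t 19.15 pos [ 0.5662 -0.0926  0.2579] yaw 177.76 rad 0.0516 ang -1.96 F [-0.87  2.17  5.62] M [ 0.449  0.47  -0.073] T 0.038 op 0.009
```

{"method": "send_rows", "body": {
  "deltas": [
    [[0.0002, -0.0045, 0], 0.044],
    [[0.0006, -0.009, 0], 0.089],
    [[0.0014, -0.0134, 0], 0.133],
    [[0.0025, -0.0178, 0], 0.178],
    [[0.0039, -0.0221, 0], 0.222]
  ]
}}

```text
clock: 19.57
tool_pos: [0.5623, -0.1103, 0.2579]
orientation: [180.0, 0.1, 157.6]
force: [-0.9, 1.6, 6.0]
opening: 0.0089
gripper_force: 30.0
```

```bash
python3 -c "
from h import *
tq()"
```

```text
t 19.5667 pos [ 0.5623 -0.1103  0.2579] yaw 157.59 rad 0.0515 ang -22.27 F [-0.92  1.59  6.03] M [0.409 0.601 0.012] T 0.07 op 0.0089
```

{"method": "send_rows", "body": {
  "deltas": [
    [[0, -0.0011, 0], 0.011],
    [[0.0001, -0.0022, 0], 0.022],
    [[0.0001, -0.0034, 0], 0.033],
    [[0.0002, -0.0045, 0], 0.044],
    [[0.0003, -0.0056, 0], 0.056]
  ]
}}

```text
clock: 19.98
tool_pos: [0.5604, -0.1143, 0.2578]
orientation: [180.0, 0.1, 152.7]
force: [-1.6, 0.5, 5.4]
opening: 0.0089
gripper_force: 30.0
```

```bash
python3 -c "
from h import *
tq()"
```

```text
t 19.9833 pos [ 0.5604 -0.1143  0.2578] yaw 152.69 rad 0.0515 ang -27.22 F [-1.55  0.51  5.36] M [0.193 0.434 0.097] T 0.084 op 0.0089
```

{"method": "send_rows", "body": {
  "deltas": [
    [[0, -0.0009, 0], 0.009],
    [[0, -0.0018, 0], 0.018],
    [[0.0001, -0.0027, 0], 0.027],
    [[0.0001, -0.0036, 0], 0.036],
    [[0.0002, -0.0045, 0], 0.044]
  ]
}}

```text
clock: 20.4
tool_pos: [0.5586, -0.1175, 0.2579]
orientation: [180.0, 0.1, 148.7]
force: [-1.0, 0.1, 6.5]
opening: 0.0087
gripper_force: 30.0
```

```bash
python3 -c "
from h import *
tq()"
```

```text
t 20.4 pos [ 0.5586 -0.1175  0.2579] yaw 148.74 rad 0.0515 ang -31.21 F [-1.04  0.06  6.51] M [ 0.224  0.297 -0.01 ] T -0.035 op 0.0087
```

{"method": "send_rows", "body": {
  "deltas": [
    [[0, -0.0007, 0], 0.007],
    [[0, -0.0013, 0], 0.013],
    [[0.0001, -0.002, 0], 0.02],
    [[0.0001, -0.0027, 0], 0.027],
    [[0.0001, -0.0034, 0], 0.033]
  ]
}}

```text
clock: 20.82
tool_pos: [0.5572, -0.1198, 0.2579]
orientation: [180.0, 0.1, 145.8]
force: [-1.2, 0.5, 5.3]
opening: 0.009
gripper_force: 30.0
```

```bash
python3 -c "
from h import *
tq()"
```

```text
t 20.8167 pos [ 0.5572 -0.1198  0.2579] yaw 145.78 rad 0.0515 ang -34.23 F [-1.16  0.5   5.26] M [0.313 0.275 0.065] T 0.053 op 0.009
```

{"method": "send_rows", "body": {
  "deltas": [
    [[0, -0.0007, 0], 0.007],
    [[0, -0.0013, 0], 0.013],
    [[0.0001, -0.002, 0], 0.02],
    [[0.0001, -0.0027, 0], 0.027],
    [[0.0001, -0.0034, 0], 0.033]
  ]
}}

```text
clock: 21.23
tool_pos: [0.5556, -0.122, 0.2579]
orientation: [180.0, 0.1, 142.8]
force: [-1.1, 0.9, 5.4]
opening: 0.009
gripper_force: 30.0
```

```bash
python3 -c "
from h import *
tq()"
```

```text
t 21.2333 pos [ 0.5556 -0.122   0.2579] yaw 142.81 rad 0.0515 ang -37.27 F [-1.07  0.91  5.4 ] M [ 0.197  0.241 -0.003] T 0.001 op 0.009
```

{"method": "send_rows", "body": {
  "deltas": [
    [[0, -0.0007, 0], 0.007],
    [[0, -0.0013, 0], 0.013],
    [[0.0001, -0.002, 0], 0.02],
    [[0.0001, -0.0027, 0], 0.027],
    [[0.0001, -0.0034, 0], 0.033]
  ]
}}

```text
clock: 21.65
tool_pos: [0.554, -0.124, 0.2579]
orientation: [180.0, 0.1, 139.8]
force: [-1.0, 0.9, 5.2]
opening: 0.0091
gripper_force: 30.0
```

```bash
python3 -c "
from h import *
tq()"
```

```text
t 21.65 pos [ 0.554  -0.124   0.2579] yaw 139.85 rad 0.0515 ang -40.15 F [-0.98  0.87  5.2 ] M [0.304 0.127 0.045] T 0.047 op 0.0091
```

{"method": "send_rows", "body": {
  "deltas": [
    [[0, -0.0007, 0], 0.007],
    [[0, -0.0013, 0], 0.013],
    [[0.0001, -0.002, 0], 0.02],
    [[0.0001, -0.0027, 0], 0.027],
    [[0.0001, -0.0034, 0], 0.033]
  ]
}}

```text
clock: 22.07
tool_pos: [0.5523, -0.1259, 0.2579]
orientation: [179.9, 0.1, 136.9]
force: [-0.9, 2.0, 6.1]
opening: 0.0087
gripper_force: 30.0
```

```bash
python3 -c "
from h import *
tq()"
```

```text
t 22.0667 pos [ 0.5523 -0.1259  0.2579] yaw 136.89 rad 0.0515 ang -42.93 F [-0.9   2.02  6.08] M [0.536 0.005 0.088] T 0.133 op 0.0087
```

{"method": "send_rows", "body": {
  "deltas": [
    [[0, -0.0005, 0], 0.005],
    [[0, -0.001, 0], 0.01],
    [[0, -0.0015, 0], 0.015],
    [[0.0001, -0.002, 0], 0.02],
    [[0.0001, -0.0023, 0], 0.022]
  ]
}}

```text
clock: 22.48
tool_pos: [0.5512, -0.1271, 0.2579]
orientation: [179.9, 0.1, 134.9]
force: [-0.2, 2.1, 5.1]
opening: 0.0089
gripper_force: 30.1
```

```bash
python3 -c "
from h import *
tq()"
```

```text
t 22.4833 pos [ 0.5512 -0.1271  0.2579] yaw 134.91 rad 0.0516 ang -44.75 F [-0.24  2.13  5.11] M [ 0.747 -0.342  0.14 ] T 0.21 op 0.0089
```

{"method": "send_rows", "body": {
  "deltas": [
    [[0, -0.0005, 0], 0.005],
    [[0, -0.001, 0], 0.01],
    [[0, -0.0015, 0], 0.015],
    [[0.0001, -0.002, 0], 0.02],
    [[0.0001, -0.0023, 0], 0.022]
  ]
}}

```text
clock: 22.9
tool_pos: [0.55, -0.1283, 0.258]
orientation: [179.9, 0.1, 132.9]
force: [2.4, 2.5, 5.3]
opening: 0.0086
gripper_force: 30.1
```

```bash
python3 -c "
from h import *
tq()"
```

```text
t 22.9 pos [ 0.55   -0.1283  0.258 ] yaw 132.94 rad 0.0516 ang -46.65 F [2.35 2.45 5.33] M [ 0.749 -0.547  0.166] T 0.341 op 0.0086
```

{"method": "send_rows", "body": {
  "deltas": [
    [[0, -0.0005, 0], 0.005],
    [[0, -0.001, 0], 0.01],
    [[0, -0.0015, 0], 0.015],
    [[0.0001, -0.002, 0], 0.02],
    [[0.0001, -0.0023, 0], 0.022]
  ]
}}

```text
clock: 23.32
tool_pos: [0.5488, -0.1294, 0.2579]
orientation: [179.9, 0.1, 131.0]
force: [2.3, 3.6, 5.5]
opening: 0.0092
gripper_force: 30.2
```

```bash
python3 -c "
from h import *
tq()"
```

```text
t 23.3167 pos [ 0.5488 -0.1294  0.2579] yaw 130.97 rad 0.0516 ang -48.46 F [2.33 3.59 5.52] M [ 1.026 -0.907  0.145] T 0.357 op 0.0092
```

{"method": "send_rows", "body": {
  "deltas": [
    [[0, -0.0005, 0], 0.005],
    [[0, -0.001, 0], 0.01],
    [[0, -0.0015, 0], 0.015],
    [[0.0001, -0.002, 0], 0.02],
    [[0.0001, -0.0023, 0], 0.022]
  ]
}}

```text
clock: 23.73
tool_pos: [0.5475, -0.1305, 0.258]
orientation: [179.8, 0.1, 129.0]
force: [1.8, 3.8, 5.3]
opening: 0.0084
gripper_force: 30.2
```

```bash
python3 -c "
from h import *
tq()"
```

```text
t 23.7333 pos [ 0.5475 -0.1305  0.258 ] yaw 128.99 rad 0.0516 ang -50.36 F [1.77 3.77 5.28] M [ 0.981 -1.05   0.198] T 0.393 op 0.0084
```

{"method": "send_rows", "body": {
  "deltas": [
    [[0, -0.0005, 0], 0.005],
    [[0, -0.001, 0], 0.01],
    [[0, -0.0015, 0], 0.015],
    [[0.0001, -0.002, 0], 0.02],
    [[0.0001, -0.0023, 0], 0.022]
  ]
}}

```text
clock: 24.15
tool_pos: [0.5462, -0.1316, 0.258]
orientation: [179.8, 0.1, 127.0]
force: [3.3, 3.0, 5.7]
opening: 0.0087
gripper_force: 30.2
```

```bash
python3 -c "
from h import *
tq()"
```

```text
t 24.15 pos [ 0.5462 -0.1316  0.258 ] yaw 127.01 rad 0.0516 ang -52.28 F [3.32 2.98 5.74] M [ 1.062 -1.568  0.186] T 0.416 op 0.0087
```

{"method": "send_rows", "body": {
  "deltas": [
    [[0, -0.0005, 0], 0.005],
    [[0, -0.001, 0], 0.01],
    [[0, -0.0015, 0], 0.015],
    [[0.0001, -0.002, 0], 0.02],
    [[0.0001, -0.0023, 0], 0.022]
  ]
}}

```text
clock: 24.57
tool_pos: [0.5448, -0.1326, 0.258]
orientation: [179.8, 0.1, 125.0]
force: [4.4, 3.2, 4.9]
opening: 0.0088
gripper_force: 30.3
```

```bash
python3 -c "
from h import *
tq()"
```

```text
t 24.5667 pos [ 0.5448 -0.1326  0.258 ] yaw 125.03 rad 0.0516 ang -54.13 F [4.39 3.16 4.95] M [ 1.142 -1.826  0.222] T 0.501 op 0.0088
```

{"method": "send_rows", "body": {
  "deltas": [
    [[0, -0.0007, 0], 0.007],
    [[0, -0.0013, 0], 0.013],
    [[0.0001, -0.002, 0], 0.02],
    [[0.0001, -0.0027, 0], 0.027],
    [[0.0001, -0.0034, 0], 0.033]
  ]
}}

```text
clock: 24.98
tool_pos: [0.5428, -0.1341, 0.2581]
orientation: [179.8, 0.1, 122.1]
force: [5.0, 3.5, 4.9]
opening: 0.0094
gripper_force: 30.4
```

```bash
python3 -c "
from h import *
tq()"
```

```text
t 24.9833 pos [ 0.5428 -0.1341  0.2581] yaw 122.06 rad 0.0516 ang -56.9 F [5.05 3.52 4.94] M [ 1.173 -2.003  0.319] T 0.637 op 0.0094
```

{"method": "send_rows", "body": {
  "deltas": [
    [[0, -0.0007, 0], 0.007],
    [[0, -0.0013, 0], 0.013],
    [[0.0001, -0.002, 0], 0.02],
    [[0.0001, -0.0027, 0], 0.027],
    [[0.0001, -0.0034, 0], 0.033]
  ]
}}

```text
clock: 25.4
tool_pos: [0.5408, -0.1354, 0.2582]
orientation: [179.7, 0.1, 119.1]
force: [7.2, 4.1, 3.3]
opening: 0.0091
gripper_force: 30.5
```

```bash
python3 -c "
from h import *
tq()
for i in range(5): ctrl.snapshot('top'); tq()"
```

```text
t 25.4 pos [ 0.5408 -0.1354  0.2582] yaw 119.1 rad 0.0517 ang -59.59 F [7.16 4.07 3.29] M [ 1.17  -2.458  0.372] T 0.798 op 0.0091
t 25.45 pos [ 0.5407 -0.1354  0.2581] yaw 119.06 rad 0.0517 ang -59.72 F [5.75 3.26 3.84] M [ 0.958 -2.363  0.325] T 0.666 op 0.0089
t 25.5 pos [ 0.5407 -0.1355  0.2581] yaw 119.1 rad 0.0517 ang -59.73 F [5.63 3.31 4.62] M [ 0.978 -2.273  0.294] T 0.632 op 0.0091
t 25.55 pos [ 0.5406 -0.1354  0.2581] yaw 119.12 rad 0.0517 ang -59.74 F [5.65 3.07 3.54] M [ 1.016 -2.276  0.369] T 0.701 op 0.0089
t 25.6 pos [ 0.5406 -0.1355  0.2581] yaw 119.12 rad 0.0517 ang -59.76 F [5.93 3.42 4.96] M [ 1.032 -2.248  0.284] T 0.638 op 0.009
t 25.65 pos [ 0.5406 -0.1355  0.2581] yaw 119.12 rad 0.0517 ang -59.78 F [5.22 2.77 4.11] M [ 1.044 -2.276  0.291] T 0.596 op 0.0092
```

{"method": "send_rows", "body": {
  "deltas": [
    [[0, -0.0005, 0], 0.005],
    [[0, -0.001, 0], 0.01],
    [[0, -0.0015, 0], 0.015],
    [[0.0001, -0.002, 0], 0.02],
    [[0.0001, -0.0023, 0], 0.022]
  ]
}}

```text
clock: 26.07
tool_pos: [0.5393, -0.1362, 0.2582]
orientation: [179.7, 0.1, 117.1]
force: [7.1, 2.7, 3.0]
opening: 0.0091
gripper_force: 30.6
```

```bash
python3 -c "
from h import *
tq()"
```

```text
t 26.0667 pos [ 0.5393 -0.1362  0.2582] yaw 117.13 rad 0.0517 ang -61.47 F [7.11 2.67 2.95] M [ 1.086 -2.778  0.38 ] T 0.769 op 0.0091
```

{"method": "send_rows", "body": {
  "deltas": [
    [[0, -0.0005, 0], 0.005],
    [[0, -0.001, 0], 0.01],
    [[0, -0.0015, 0], 0.015],
    [[0.0001, -0.002, 0], 0.02],
    [[0.0001, -0.0023, 0], 0.022]
  ]
}}

```text
clock: 26.48
tool_pos: [0.5379, -0.137, 0.2582]
orientation: [179.7, 0.1, 115.2]
force: [8.1, 2.6, 2.6]
opening: 0.0088
gripper_force: 30.7
```

```bash
python3 -c "
from h import *
tq()"
```

```text
t 26.4833 pos [ 0.5379 -0.137   0.2582] yaw 115.15 rad 0.0517 ang -63.25 F [8.13 2.6  2.61] M [ 0.971 -3.072  0.363] T 0.799 op 0.0088
```

{"method": "send_rows", "body": {
  "deltas": [
    [[0, -0.0005, 0], 0.005],
    [[0, -0.001, 0], 0.01],
    [[0, -0.0015, 0], 0.015],
    [[0.0001, -0.002, 0], 0.02],
    [[0.0001, -0.0023, 0], 0.022]
  ]
}}

```text
clock: 26.9
tool_pos: [0.5363, -0.1377, 0.2582]
orientation: [179.6, 0.1, 113.2]
force: [8.4, 3.5, 2.7]
opening: 0.0092
gripper_force: 30.7
```

```bash
python3 -c "
from h import *
tq()"
```

```text
t 26.9 pos [ 0.5363 -0.1377  0.2582] yaw 113.18 rad 0.0517 ang -65.15 F [8.37 3.48 2.73] M [ 0.887 -3.363  0.424] T 0.893 op 0.0092
```

{"method": "send_rows", "body": {
  "deltas": [
    [[0, -0.0005, 0], 0.005],
    [[0, -0.001, 0], 0.01],
    [[0, -0.0015, 0], 0.015],
    [[0.0001, -0.002, 0], 0.02],
    [[0.0001, -0.0023, 0], 0.022]
  ]
}}

```text
clock: 27.32
tool_pos: [0.5349, -0.1384, 0.2583]
orientation: [179.6, 0.1, 111.2]
force: [10.7, 2.8, 1.4]
opening: 0.0086
gripper_force: 30.8
```

```bash
python3 -c "
from h import *
tq()
p=ctrl.snapshot('scene'); save(p,'l.png',(185,130,285,220),6); print(find(p,'bar_mid')); tq(); print(ctrl.get_obs()['joint_pos'])"
```

```text
t 27.3167 pos [ 0.5349 -0.1384  0.2583] yaw 111.2 rad 0.0517 ang -66.89 F [10.69  2.79  1.44] M [ 0.739 -3.691  0.404] T 0.969 op 0.0086
[]
t 27.4167 pos [ 0.5349 -0.1384  0.2582] yaw 111.21 rad 0.0517 ang -66.92 F [9.86 1.24 2.33] M [ 0.678 -3.628  0.377] T 0.872 op 0.0089
[ 5.83175284e+00  1.03168740e+01 -1.80301010e+01  4.38744860e-02
 -6.12444048e+01 -1.64638311e+02]
```

View pics/l.png

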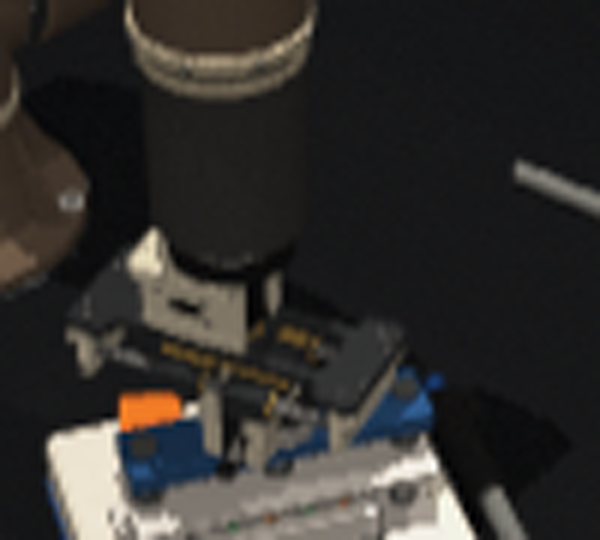

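{"method": "send_rows", "body": {
  "deltas": [
    [[0, -0.0005, 0], 0.005],
    [[0, -0.001, 0], 0.01],
    [[0, -0.0015, 0], 0.015],
    [[0.0001, -0.002, 0], 0.02],
    [[0.0001, -0.0023, 0], 0.022]
  ]
}}

```text
clock: 27.83
tool_pos: [0.5336, -0.1389, 0.2583]
orientation: [179.6, 0.2, 109.2]
force: [11.1, 2.7, -0.3]
opening: 0.0094
gripper_force: 31.1
```

```bash
python3 -c "
from h import *
tq()
for i in range(4): ctrl.snapshot('top'); tq()"
```

```text
t 27.8333 pos [ 0.5336 -0.1389  0.2583] yaw 109.23 rad 0.0517 ang -68.49 F [11.1   2.74 -0.27] M [ 0.667 -4.358  0.492] T 1.079 op 0.0094
t 27.8833 pos [ 0.5336 -0.1389  0.2583] yaw 109.22 rad 0.0517 ang -68.51 F [11.2   1.45  0.11] M [ 0.643 -4.237  0.469] T 1.036 op 0.0093
t 27.9333 pos [ 0.5336 -0.1389  0.2583] yaw 109.24 rad 0.0517 ang -68.49 F [11.79  1.41  0.2 ] M [ 0.669 -4.194  0.451] T 1.045 op 0.009
t 27.9833 pos [ 0.5336 -0.1389  0.2583] yaw 109.25 rad 0.0517 ang -68.48 F [10.8   2.19  0.56] M [ 0.585 -4.209  0.402] T 0.964 op 0.0091
t 28.0333 pos [ 0.5336 -0.1389  0.2583] yaw 109.25 rad 0.0517 ang -68.5 F [12.1   1.67  1.53] M [ 0.59  -4.187  0.381] T 0.995 op 0.0091
```

{"method": "send_rows", "body": {
  "deltas": [
    [[0, 0.0006, 0], -0.004],
    [[0, 0.0006, 0], -0.004],
    [[0, 0.0006, 0], -0.004],
    [[0, 0.0006, 0], -0.004],
    [[0, 0.0006, 0], -0.004]
  ],
  "gripper": 0.5
}}

```text
clock: 28.45
tool_pos: [0.5294, -0.1394, 0.2561]
orientation: [-179.8, -0.1, 109.5]
force: [-0.2, 0.3, -0.4]
opening: 0.0371
gripper_force: 0.0
```

{"method": "send_rows", "body": {
  "deltas": [
    [[0, 0, -0.03], 0],
    [[0, 0, -0.08], 0],
    [[0, 0, -0.12], 0],
    [[0, 0, -0.15], 0],
    [[0, 0, -0.15], 0]
  ]
}}

```text
clock: 28.87
tool_pos: [0.5313, -0.14, 0.3821]
orientation: [179.7, 0.2, 109.5]
force: [1.2, -0.6, 0.1]
opening: 0.0438
gripper_force: 0.0
```

{"method": "send_rows", "body": {
  "deltas": [
    [[-0.25, -0.1, 0], 0],
    [[-0.25, -0.1, 0], 0],
    [[-0.25, -0.1, 0], 0],
    [[-0.25, -0.1, 0], 0],
    [[-0.25, -0.1, 0], 0]
  ]
}}

```text
clock: 29.28
tool_pos: [0.521, -0.3491, 0.376]
orientation: [-179.9, -0.1, 109.5]
force: [1.8, 1.0, 0.4]
opening: 0.0438
gripper_force: 0.0
```

```bash
python3 -c "
from h import *
tq()
p=ctrl.snapshot('top'); q=ctrl.snapshot('scene')
im=np.hstack([cv2.resize(i['color'][v:v+120,u:u+100,::-1],None,fx=4,fy=4,interpolation=cv2.INTER_CUBIC) for i,u,v in((p,240,140),(q,180,140))]); cv2.imwrite('pics/f.png',im)"
```

```text
t 29.2833 pos [ 0.521  -0.3491  0.376 ] yaw 109.53 rad 0.2584 ang -88.57 F [1.81 0.95 0.38] M [-0.04  -0.197  0.01 ] T 0.485 op 0.0438
```

View pics/f.png

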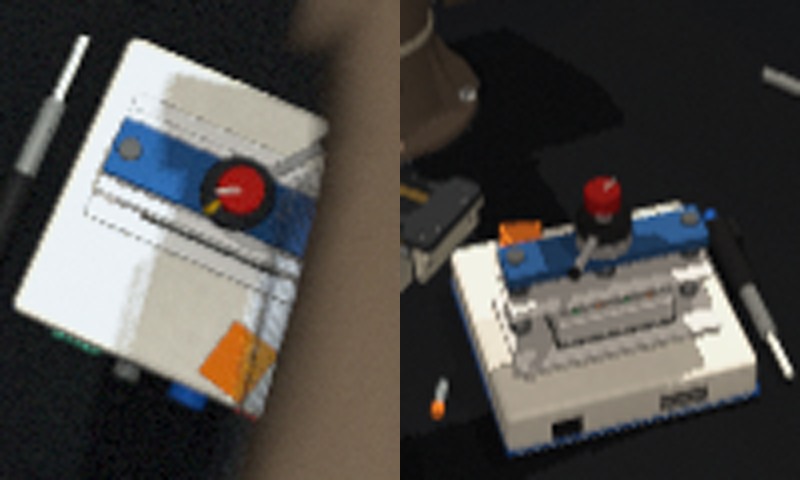

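The final view shows the bar swung well past its first angle (ball at crop (575,273) in the scene view), the knob mark pointing left as set, and the bystanders where they were. Handing in.

{"method": "send_rows", "body": {
  "deltas": [
    [[0, 0, 0], 0],
    [[0, 0, 0], 0],
    [[0, 0, 0], 0],
    [[0, 0, 0], 0],
    [[0, 0, 0], 0]
  ]
}}

```text
clock: 29.8
tool_pos: [0.5224, -0.3463, 0.3773]
orientation: [180.0, 0.0, 109.6]
force: [0.1, 0.3, -0.4]
opening: 0.044
gripper_force: 0.0
```

```bash
python3 -c "
from h import *
print(ctrl.close_job())"
```

```text
the job is handed in; nothing more can be done
None
```

I slackened the ring, wound the knob about 66° clockwise (an estimated 23–32 N on the caps, from noisy torque readings) and relocked the ring at about 1.0 N m. The arm is clear and the job was handed in at about 30 s; no verdict came back.

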